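Brace the rod clamp in the jig and turn its wing shut

TASK

Put the rod clamp with the red wing down between the two rails of the holding jig, lying along the rails, about midway and flat on the jig's floor, since loose on the table it just spins along with its wing. There, held by the rails, turn its wing clockwise (seen from above) to the stop, square across the block, and let go. Leave the clamp with the blue wing where it is.

Things in the scene. Friction and masses are not known exactly. Their poses are not given: they have to be found in the camera images.
- red_clamp: a bright aluminium block 90 x 44 x 40 mm (x, y, z), 0.25 kg, lying loose on the table; origin at the centre of its underside, x along its 90 mm length, z up. On its top sits a round brass collar with an upright red wing (a flat bar 48 mm long, 12 mm thick; the wing bar spans 48 to 74 mm above the underside). The clamp may go into the jig either way round.
- red_clamp_wing (a joint): the red wing's turn against its block, rad: 0 = the bar lies along the block's x axis, growing clockwise seen from above; pi/2 = square across the block, where it meets a hard stop. It starts at 0.25 to 0.5 and is stiff (0.15 N m, stays where it is left), so a block that is not braced turns along with it; between the rails the block first turns up to about 0.2 rad either way before it is held.
- red_clamp_grip (a point): centre of the red wing's bar, on the wing's upright turning axis, 61 mm above the block's underside (13 mm below the bar's top); x along the 48 mm bar, y across its 12 mm thickness, z up. The whole clamp can be lifted by this bar.
- jig_floor (a point): centre of the holding jig's channel, on its floor 6 mm above the table. The jig is fixed to the table: two grey rails 130 mm long along x (the point's x axis), 60 mm apart (their inner faces at y = +-30 mm), each 14 mm thick, their tops 20 mm above the floor, with the upper inner edges sloped so that the mouth is 72 mm wide; both ends open. Bolted feet reach to y = +-68 mm.
- jig: the same fixed jig, 130 x 136 x 26 mm; origin on the table under the channel's centre, x along the rails, z up
- blue_clamp: a bright aluminium block 90 x 44 x 40 mm (x, y, z), 0.25 kg, lying loose on the table; origin at the centre of its underside, x along its 90 mm length, z up. On its top sits a round brass collar with an upright blue wing (a flat bar 48 mm long, 12 mm thick; the wing bar spans 48 to 74 mm above the underside). Not to be used: leave it alone.
Things that resemble listed ones, but are neither listed nor needed, are in the scene too. What is shaped like the red_clamp but green is not meant. There is more than one size of the jig; the one meant has the size given above.

How it is judged:
By the outcome, as a careful person would: the job done as asked, in the order asked, and still so for the second after the job is handed in, with the robot touching nothing.
It also fails if it takes over 45 s, if anything falls off the work surface, if the arm or the gripper's body presses on something with over 40 N, if the wrist force passes 120 N, or if a joint passes its speed limit or range.

ROBOT

A 6-joint arm with a two-finger parallel gripper is mounted at the origin on a cart in front of the work surface, level with it; the furniture and walls round the work are solid. World frame = base frame: x ahead of the robot, y to its left, z up, the work surface at z = 0. Lengths are in mm, angles in degrees, forces in N, time in s.
With the tool pointing down it reaches from about 250 to 775 mm from the base axis. Payload 8.9 kg.
Tool frame: the origin (TCP) lies on the centre line of the jaws, within the pads' length; the fingertips stand 8 mm ahead of it and the grasp point (between the pads) lies 11 mm behind it (tip_extent is the distance from the TCP to the fingertips, in mm); z points along the fingers, x is the direction in which the jaws open and shut, and the axes are right-handed (so a half turn about z gives the same grasp; the last joint's range is limited). The gripper opens to 85 mm and grips with 20 to 120 N. Pads are 22 mm wide; open, the fingers measure 114 mm over their backs; the gripper's body (76 mm by 85 mm) begins 54 mm behind the grasp point. The pads swing forward as they close: fully open they stand 13 mm farther back than shut.
Start: joints at [-83.268, 16.656, -8.789, 64.555, 0, 82.019], TCP at [133.345, -507.782, 239.305] pointing down, gripper open.
Joint ranges: [-144.48, 144.48], [-52.06, 99.96], [-74.48, 78.29], [-112.23, 115.85], [-86.99, 84.42], [-180, 180]. Speed limits (degrees/s): [127.2, 127.2, 159.86, 180, 180, 180].

INTERFACE

Orientations are given as [roll, pitch, yaw] about the fixed x, y, z axes, in that order (R = Rz(yaw) Ry(pitch) Rx(roll)).
In Python, from station import observe, get_image, get_calibration, job_done, silhouettes, landmark_of, tip_extent gives the robot as it stands.
- The arm moves only by the tool step_arm, never from a script. Its argument "moves" is a list of rows, each a list of 5 numbers: the shift along the world's x, y, z in m, then the turn about the world's z in rad, then the finger opening in m, from 0 to 0.0854. In form: [[x, y, z, spin, fingers], ...]. A call has 1 to 20 rows; each row shifts and turns the pose as measured when the row begins; what a row does not reach is not made up. A row lasts 1/12 s, in which the tool goes at most 41.7 mm and 7.16 degrees, less where a joint would pass 70% of its speed; a pose out of reach is approached as far as the arm can. A call is refused whole if a number of a shift passes 0.0417 or a number of a turn 0.125, either way. A call with a gripper value outside its range is refused whole. The fingers move at their own pace and stop on an object; "grip_force" is the grip in N (left out, the last holds). Time passes only in rows, so rows that do not move let the fingers close. It gives the time, the measured TCP pose, the force and the opening at its end, in the units of the state.
- observe(): the state, without advancing time (a new reading comes with each control period).
- get_image(name): name is "side" or "top"; returns the picture (384x512x3 uint8, red, green, blue); there is no depth.
- get_calibration(name): a dict with "mtx" (3x3 intrinsics, pixels), "dist" ([k1, k2, p1, p2, k3] as OpenCV has them; the pictures are not rectified), "R" (3x3) and "t" (3): a world point X has camera coordinates R X + t. Camera axes: x right, y down, z forward; pixel columns grow to the right and rows downward; lengths in mm; the calibration is good to about 2 mm. A picture is of the moment at which its call begins. get_calibration takes no time and is no camera call.
- job_done(): hands the job in, once; it reports no verdict.
Trained networks look in the newest picture that a camera, given by its name, has taken for a name from the list of things; names that differ only in an ending like _2 or _b are one class to them, and where a whole thing is asked for, a point or a joint stands for the part that bears it (a point fixed in the world has none). Each returns a list of dicts, best first, with "p" (0 to 1); they miss things now and then, are a little off and sometimes report something else, mostly with a low value. They report only what shows in the picture. A call takes as long as a camera call. They do not tell look-alikes from the thing itself.
- silhouettes(camera, target): "region" (384x512 bool, what is visible of it).
- landmark_of(camera, target): "xyz" ([x, y, z] in mm, in world coordinates, good to about 4 mm: a listed point, or the origin of a listed thing).
The state is a dict: "time": time; "qpos": joint angles; "qd": joint speeds; "tau": joint torques, N m; "eef_pos": TCP position; "ee_rot": TCP orientation; "force": force on the tool from outside, world axes, zero at the start; "torque": the same for the moment, N m; "gripper_width": finger opening in mm.
Only numpy, scipy, OpenCV 4.12 (cv2) and the standard library are available. Lean on these libraries where they do the work, as an engineer would, in place of code of your own. Each camera call takes 0.05 s, during which the arm holds its last target.

## Working session

There is one attempt and no reset: what is moved stays moved. The work goes in short steps, Python scripts to look and compute and a tool call to move; the robot and the scene stay as the last step left them, time stands still between calls to the robot, and variables do not carry over. Pictures are saved under pics/ and viewed, and the job is handed in when it is done.

Besides the shell and the picture viewer there is one more tool, called after "Emit:" as name(argument=value, ...), one argument or row to a line, values as JSON. step_arm: Moves the arm, as the interface text tells. Its arguments: {"type":"object","properties":{"moves":{"type":"array"},"grip_force":{"type":"number"}},"required":["moves"]}

```bash
mkdir -p pics; ls; cat > h.py <<'E'
import numpy as np, cv2
from station import *
def snap(cam,name):
    im=get_image(cam); cv2.imwrite('pics/'+name+'.png',im[:,:,::-1]); return im
def ray(cam,px,z):
    c=get_calibration(cam); K=np.array(c['mtx'],float);d=np.array(c['dist'],float);R=np.array(c['R'],float);t=np.array(c['t'],float).ravel()
    u=cv2.undistortPoints(np.array(px,float).reshape(-1,1,2),K,d).reshape(-1,2)
    o=-R.T@t; D=np.c_[u,np.ones(len(u))]@R
    return o+D*((z-o[2])/D[:,2])[:,None]
def proj(cam,X):
    c=get_calibration(cam)
    R=np.array(c['R'],float)
    return cv2.projectPoints(np.array(X,float).reshape(-1,1,3),cv2.Rodrigues(R)[0],np.array(c['t'],float),np.array(c['mtx'],float),np.array(c['dist'],float))[0].reshape(-1,2)
E
python3 - <<'E'
from h import *
snap('top','t0');snap('side','s0')
print(observe())
for cam in('top','side'):
    c=get_calibration(cam);print(cam,-np.array(c['R']).T@np.array(c['t']).ravel())
    for n in('red_clamp','red_clamp_grip','jig_floor','jig'):
        for r in landmark_of(cam,n): print(n,np.round(r['xyz'],0),round(r['p'],2),proj(cam,r['xyz']).round())
E
```

```text
pics
{'time': 0.1, 'qpos': array([-8.32678368e+01,  1.66852358e+01, -8.82486783e+00,  6.45551693e+01,
        1.19773404e-03,  8.20204855e+01]), 'qd': array([ 0.01131637, -0.13143019,  0.14934387, -0.0701179 , -0.08848365,
       -0.02139492]), 'tau': array([ 1.18102129e-03, -5.37976098e+01,  3.31921577e+01,  9.28316906e-03,
       -3.02261305e-04,  2.02134117e-06]), 'eef_pos': array([ 133.30886536, -507.41268139,  238.80617009]), 'ee_rot': array([-1.79989753e+02,  6.44746416e-02, -7.52883173e+01]), 'force': array([ 0.35115954, -0.24871108, -0.69076333]), 'torque': array([0.0661444 , 0.02227327, 0.04252275]), 'gripper_width': 85.45298280360115}
top [ 410.05463744   22.50889789 1083.25076942]
red_clamp [ 573. -119.   -3.] 0.76 [[294. 178.]]
red_clamp [ 518. -240.    1.] 0.64 [[334. 197.]]
red_clamp_grip [ 578. -119.   66.] 0.7 [[297. 173.]]
red_clamp_grip [ 521. -242.   58.] 0.57 [[340. 194.]]
jig_floor [398. 211.   6.] 0.88 [[180. 236.]]
jig_floor [510.  37.   7.] 0.68 [[241. 199.]]
jig [514.  41.   2.] 0.86 [[239. 197.]]
jig [403. 206.   3.] 0.73 [[182. 234.]]
side [1363.4312893   451.09352731  906.23334586]
red_clamp [ 573. -115.    0.] 0.84 [[215. 221.]]
red_clamp [ 522. -238.    1.] 0.71 [[190. 198.]]
red_clamp_grip [ 522. -241.   62.] 0.73 [[187. 182.]]
red_clamp_grip [ 574. -120.   60.] 0.48 [[212. 205.]]
jig_floor [399. 209.   4.] 0.69 [[343. 220.]]
jig_floor [513.  36.   8.] 0.67 [[272. 224.]]
jig [398. 203.   2.] 0.76 [[341. 220.]]
jig [510.  37.  -3.] 0.66 [[272. 226.]]
```

View pics/t0.png

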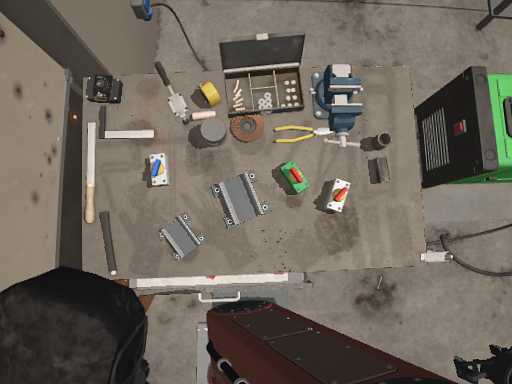

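View pics/s0.png

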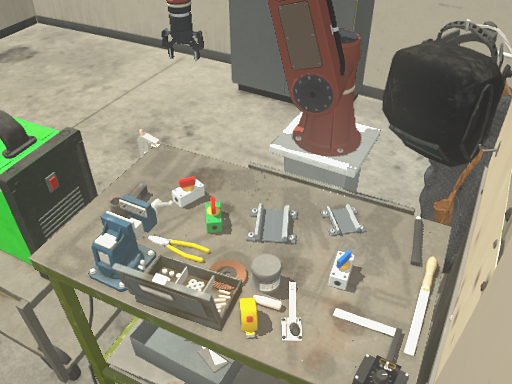

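```bash
python3 - <<'E'
from h import *
im=cv2.imread('pics/t0.png'); cv2.imwrite('pics/t0c.png',cv2.resize(im[130:290,110:380],None,fx=2.9,fy=2.9,interpolation=cv2.INTER_CUBIC))
im=cv2.imread('pics/s0.png'); cv2.imwrite('pics/s0c.png',cv2.resize(im[140:280,150:420],None,fx=2.9,fy=2.9,interpolation=cv2.INTER_CUBIC))
E
```

```text
(no output)
```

View pics/t0c.png

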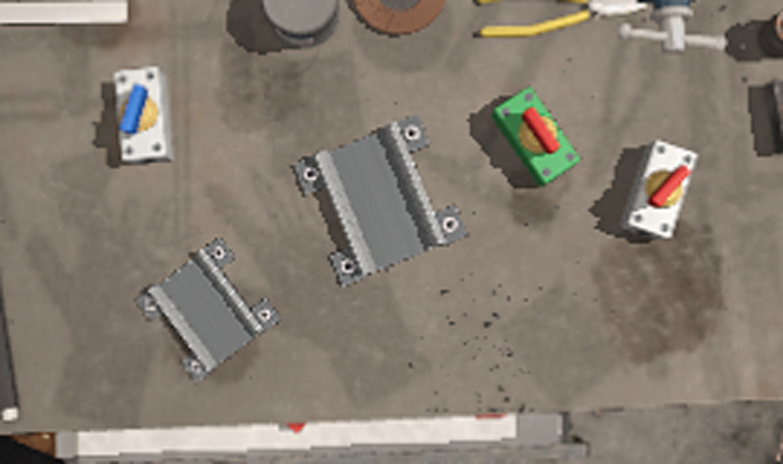

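View pics/s0c.png

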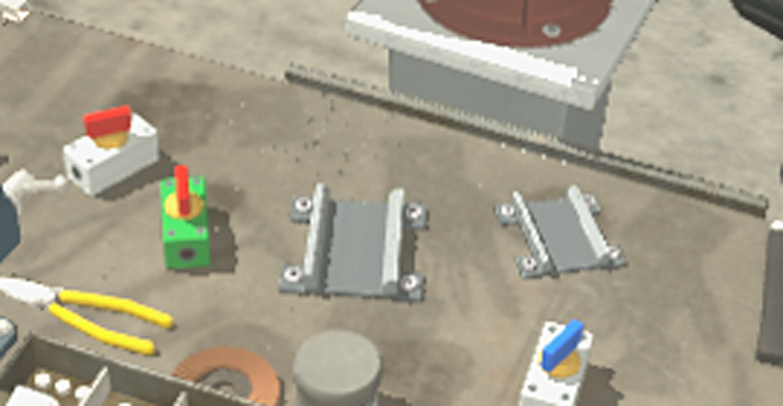

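Candidates for red_clamp, in top-view pixels:
- Aluminium block with red wing at (338,194). This one fits the description.
- Green block with red wing at (294,178). Not meant.
- Aluminium block with blue wing at (158,168). To be left alone.

The jig is either the large one at (240,199) or the small one at (181,236), so I'll measure both.

```bash
python3 - <<'E'
from h import *
# jig measure
off=np.array([110,130])
for nm,b in (('big',[(411,132),(311,175),(347,266),(449,224)]),('small',[(218,251),(150,303),(195,368),(265,315)])):
    P=ray('top',np.array(b)/2.9+off,8)[:,:2]
    print(nm,P.mean(0).round(1),[np.linalg.norm(P[i]-P[(i+1)%4]).round(0) for i in range(4)])
    for i in range(4):
        d=P[(i+1)%4]-P[i]; print(' ang',np.degrees(np.arctan2(d[1],d[0])).round(1))
for cam in ('top','side'):
    get_image(cam)
    for tgt in ('jig','red_clamp'):
        for r in silhouettes(cam,tgt):
            m=r['region'].astype(np.uint8); c=max(cv2.findContours(m,0,2)[0],key=cv2.contourArea)
            pts=c[:,0,:].astype(float); hz={'jig':13,'red_clamp':40}[tgt]
            W=ray(cam,pts,hz)[:,:2].astype(np.float32); rc=cv2.minAreaRect(W)
            print(cam,tgt,round(r['p'],2),m.sum(),pts.mean(0).round(),np.round(rc[0],1),np.round(rc[1],1),round(rc[2],1))
    im=get_image(cam).astype(int); 
    m=((im[...,0]>130)&(im[...,1]<80)&(im[...,2]<80)).astype(np.uint8)
    n,l,s,c=cv2.connectedComponentsWithStats(m)
    for i in range(1,n):
        if s[i,4]>25:
            pts=np.argwhere(l==i)[:,::-1].astype(float)
            W=ray(cam,pts,74 if cam=='top' else 61)[:,:2]; mu=W.mean(0); w,v=np.linalg.eigh(np.cov((W-mu).T))
            print(cam,'red',c[i].round(1),s[i,4],mu.round(1),np.degrees(np.arctan2(v[1,1],v[0,1])).round(1),np.sqrt(12*w).round(1))
E
```

```text
big [509.5  36.3] [np.float64(110.0), np.float64(99.0), np.float64(110.0), np.float64(101.0)]
 ang 114.1
 ang -157.5
 ang -67.0
 ang 22.8
small [397.2 207.1] [np.float64(85.0), np.float64(79.0), np.float64(87.0), np.float64(80.0)]
 ang 128.3
 ang -143.7
 ang -52.1
 ang 37.5
top jig 0.84 1748 [241. 199.] [510.1  37.5] [135.6 135.8] 23.1
top jig 0.61 1001 [183. 236.] [397.8 206.2] [100.6 102.4] 37.6
top red_clamp 0.82 488 [295. 177.] [ 571.5 -115.5] [87.8 48.4] 34.6
top red_clamp 0.72 578 [337. 195.] [ 519.8 -237. ] [50.9 97.1] 71.0
top red [295.  173.7] 33 [ 574.4 -113. ] -149.1 [ 7. 48.]
side jig 0.91 1365 [272. 221.] [512.2  36.9] [151.9 134.8] 22.8
side jig 0.69 855 [340. 219.] [404.6 205.1] [117.8 106.2] 38.4
side red_clamp 0.77 478 [212. 213.] [ 587.4 -110. ] [135.   43.6] 34.6
side red_clamp 0.58 624 [187. 192.] [ 536.  -238.1] [109.5 103.6] 64.2
side red [ 53.3 182.7] 61 [ 717.9 -598.4] 52.8 [19.  50.5]
side red [186.8 181.9] 102 [ 522.2 -242.1] 145.1 [32.8 44. ]
side red [212.9 205.4] 46 [ 574.4 -117. ] -145.5 [ 7.9 67.6]
```

Big jig it is: its outline measures 136 x 136 mm, against about 101 mm for the small one. The rails lie at about 23°, centred near (510,37). Next I'll fit the red clamp model to both views.

```bash
cat > fit.py <<'E'
from h import *
from scipy.optimize import minimize
def box(x,y,a,L,W,z0,z1):
    a=np.radians(a);c,s=np.cos(a),np.sin(a)
    return np.array([[x+c*i*L/2-s*j*W/2,y+s*i*L/2+c*j*W/2,z] for i in(-1,1) for j in(-1,1) for z in(z0,z1)])
S=4
def hull(cam,X,roi):
    p=cv2.convexHull(proj(cam,X).astype(np.float32)).reshape(-1,2)
    x0,y0,x1,y1=roi; m=np.zeros(((y1-y0)*S,(x1-x0)*S),np.uint8)
    q=(p-[x0,y0]+0.5)*S-0.5
    cv2.fillPoly(m,[np.round(q*16).astype(np.int32)],1,shift=4)
    return cv2.resize(m.astype(np.float32),(x1-x0,y1-y0),interpolation=cv2.INTER_AREA)
def redmask(im):
    h=cv2.cvtColor(im,cv2.COLOR_RGB2HSV).astype(int)
    return (((h[...,0]<6)|(h[...,0]>172))&(h[...,1]>140)&(h[...,2]>60)).astype(np.float32)
def fit(x,y,ab,aw,z=0,cams=('top','side'),sil=True,fixed=None):
    data={}
    for cam in cams:
        im=get_image(cam); u,v=proj(cam,[[x,y,z+30]])[0].astype(int)
        roi=(max(u-35,0),max(v-35,0),u+35,v+35); sl=np.s_[roi[1]:roi[3],roi[0]:roi[2]]
        M=None
        if sil:
            for r in silhouettes(cam,'red_clamp'):
                c=np.argwhere(r['region']).mean(0)[::-1]
                if np.hypot(*(c-[u,v]))<14: M=r['region'][sl].astype(np.float32);break
        data[cam]=(roi,redmask(im)[sl],M)
    def cost(p):
        x,y,ab,aw=p; J=0
        for cam,(roi,rm,M) in data.items():
            w=hull(cam,box(x,y,aw,48,12,z+48,z+74),roi)
            J+=np.abs(w-rm).sum()/max(rm.sum(),1)
            if M is not None:
                b=np.maximum(w,hull(cam,box(x,y,ab,90,44,z,z+40),roi))
                J+=np.abs(b-M).sum()/M.sum()
        return J
    best=None
    for da in(-8,0,8):
        for dw in (-8,0,8):
            p0=np.array([x,y,ab+da,aw+dw])
            s=np.vstack([p0]+[p0+d for d in np.diag([6,6,6,6])])
            r=minimize(cost,p0,method='Nelder-Mead',options=dict(initial_simplex=s,xatol=.1,fatol=1e-3))
            if best is None or r.fun<best.fun: best=r
    print('reds',{c:(d[1].sum(),None if d[2] is None else d[2].sum()) for c,d in data.items()})
    return best.x.round(1),round(best.fun,3)
E
python3 - <<'E'
from fit import *
print(fit(521,-240,-19,-45))
print(fit(521,-240,-19,-45,cams=('top',)))
print(fit(521,-240,-19,-45,cams=('side',)))
im=cv2.imread('pics/t0.png'); cv2.imwrite('pics/t0d.png',cv2.resize(im[160:230,300:380],None,fx=7,fy=7,interpolation=cv2.INTER_CUBIC))
print(tip_extent() if callable(tip_extent) else tip_extent, observe()['time'])
E
```

```text
Traceback (most recent call last):
  File "fit.py", line 41, in fit
    r=minimize(cost,p0,method='Nelder-Mead',options=dict(initial_simplex=s,xatol=.1,fatol=1e-3))
  File "fit.py", line 33, in cost
    b=np.maximum(w,hull(cam,box(x,y,ab,90,44,z,z+40),roi))
                   ~~~~^^^^^^^^^^^^^^^^^^^^^^^^^^^^^^^^^^
  File "fit.py", line 8, in hull
    p=cv2.convexHull(proj(cam,X).astype(np.float32)).reshape(-1,2)
                     ~~~~^^^^^^^
  File "h.py", line 11, in proj
    c=get_calibration(cam)
ValueError: time passes only in moves, steps and waits
```

```bash
sed -i 's/get_calibration(cam)/calib(cam)/; s/^from station import \*/from station import *\n_C={}\ndef calib(c):\n    if c not in _C: _C[c]=get_calibration(c)\n    return _C[c]/' h.py
python3 - <<'E'
from fit import *
print(fit(521,-240,-19,-45))
print(fit(521,-240,-19,-45,cams=('top',)))
print(fit(521,-240,-19,-45,cams=('side',)))
im=cv2.imread('pics/t0.png'); cv2.imwrite('pics/t0d.png',cv2.resize(im[160:230,300:380],None,fx=7,fy=7,interpolation=cv2.INTER_CUBIC))
print(tip_extent() if callable(tip_extent) else tip_extent, observe()['time'])
E
```

```text
reds {'top': (np.float32(73.0), np.float32(533.0)), 'side': (np.float32(186.0), np.float32(604.0))}
(array([ 522.2, -241.9,  -17.3,  -44. ]), np.float64(1.319))
reds {'top': (np.float32(72.0), np.float32(519.0))}
(array([ 519.8, -240. ,  -22. ,  -45.6]), np.float64(0.651))
reds {'side': (np.float32(186.0), np.float32(645.0))}
(array([ 521.8, -242.7,  -17.3,  -50.3]), np.float64(0.599))
8.0 1.5
```

View pics/t0d.png

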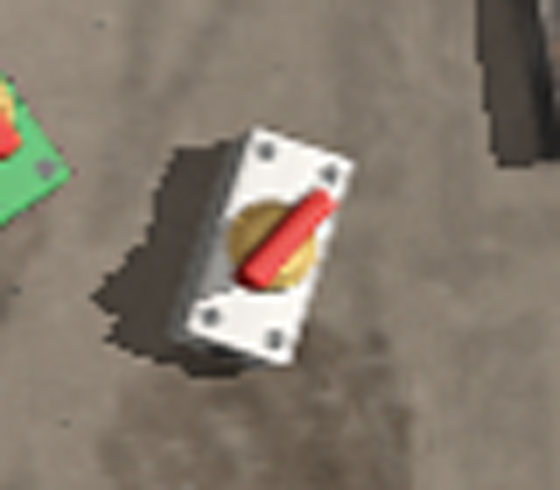

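The crop shows a bright aluminium block with the red wing, about 26° clockwise from its length. Centre is about (521,-241) with the wing at -45°. Moving above it with jaw yaw at about 45°.

Emit:
step_arm(
  moves=[
    [0.022,0.0155,0,0.12,0.05],
    [0.022,0.0155,0,0.12,0.05],
    [0.022,0.0155,0,0.12,0.05],
    [0.022,0.0155,0,0.12,0.05],
    [0.022,0.0155,0,0.12,0.05],
    [0.022,0.0155,0,0.12,0.05],
    [0.022,0.0155,0,0.12,0.05],
    [0.022,0.0155,0,0.12,0.05],
    [0.022,0.0155,0,0.12,0.05],
    [0.022,0.0155,0,0.12,0.05],
    [0.022,0.0155,0,0.12,0.05],
    [0.022,0.0155,0,0.12,0.05],
    [0.022,0.0155,0,0.12,0.05],
    [0.022,0.0155,0,0.12,0.05],
    [0.022,0.0155,0,0.12,0.05],
    [0.022,0.0155,0,0.12,0.05],
  ],
  grip_force=40,
)

```text
time: 2.83
eef_pos: [496.3, -249.8, 240.1]
ee_rot: [179.8, -0.2, 38.7]
force: [0.4, -0.1, -0.4]
gripper_width: 50.4
```

Emit:
step_arm(
  moves=[
    [0.012,0.0045,-0.03,0.055,0.05],
    [0.011,0.004,-0.03,0.05,0.05],
    [0,0,-0.03,0,0.05],
    [0,0,-0.01,0,0.05],
    [0,0,0,0,0.05],
  ],
)

```text
time: 3.25
eef_pos: [526.6, -236.6, 137.6]
ee_rot: [179.4, -0.3, 46.0]
force: [-0.6, -1.0, -0.0]
gripper_width: 50.1
```

```bash
python3 - <<'E'
from fit import *
o=observe();print(o['eef_pos'],o['ee_rot'])
a=snap('top','t1');b=snap('side','s1')
for n,cam,im in(('t1c','top',a),('s1c','side',b)):
    u,v=proj(cam,[[521,-241,70]])[0].astype(int)
    print(n,u-40,v-50)
    cv2.imwrite(f'pics/{n}.png',cv2.resize(im[v-50:v+35,u-40:u+45,::-1],None,fx=6,fy=6,interpolation=cv2.INTER_CUBIC))
E
```

```text
[ 526.57678911 -236.63326631  137.6248854 ] [179.42304313  -0.34652719  45.96660063]
t1c 300 143
s1c 147 129
```

View pics/t1c.png

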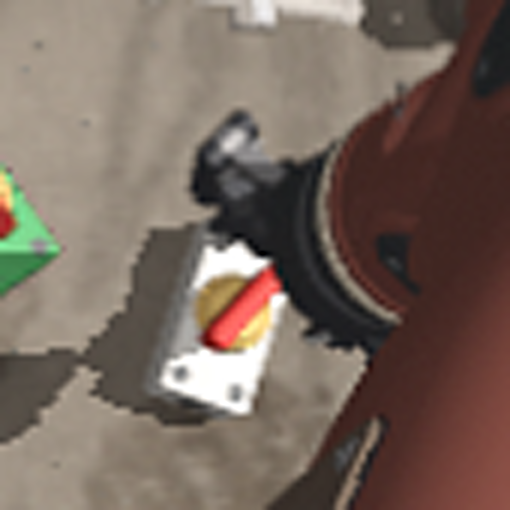

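View pics/s1c.png

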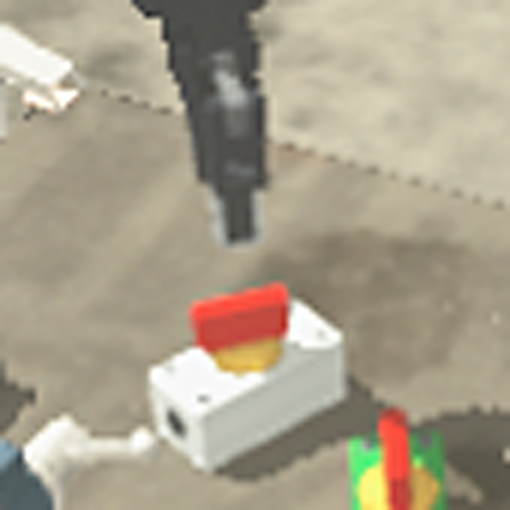

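The gripper stands above the red wing, with jaws across the bar. It overshot about 5 mm in x and y, so I'll correct that and go down.

Emit:
step_arm(
  moves=[
    [-0.0055,-0.0045,0,0,0.05],
    [0,0,-0.02,0,0.05],
    [0,0,-0.02,0,0.05],
    [0,0,0,0,0.05],
  ],
)

```text
time: 3.68
eef_pos: [523.4, -245.9, 105.2]
ee_rot: [178.7, -0.5, 45.8]
force: [-1.1, 1.3, -0.1]
gripper_width: 50.1
```

Emit:
step_arm(
  moves=[
    [0,0,0,0,0.05],
    [0,0,0,0,0.05],
  ],
)

```text
time: 3.85
eef_pos: [523.6, -247.4, 107.8]
ee_rot: [178.6, -0.5, 45.8]
force: [0.2, -0.7, 0.0]
gripper_width: 49.9
```

Emit:
step_arm(
  moves=[
    [-0.0025,0.006,-0.01,-0.01,0.05],
    [0,0,0,0,0.05],
    [0,0,0,0,0.05],
  ],
)

```text
time: 4.1
eef_pos: [523.1, -243.6, 102.5]
ee_rot: [178.2, -0.5, 45.1]
force: [0.4, -0.3, 0.1]
gripper_width: 50.1
```

Emit:
step_arm(
  moves=[
    [-0.002,0.003,-0.022,0,0.05],
    [-0.001,0.001,-0.018,0,0.05],
  ],
)

```text
time: 4.27
eef_pos: [524.0, -242.4, 67.7]
ee_rot: [177.6, -0.7, 45.2]
force: [-0.5, -0.7, -0.3]
gripper_width: 50.0
```

Emit:
step_arm(
  moves=[
    [-0.004,0.002,-0.012,0,0.05],
    [0,0,0,0,0.05],
  ],
)

```text
time: 4.43
eef_pos: [519.7, -240.5, 55.0]
ee_rot: [177.7, -0.7, 45.2]
force: [-0.8, 0.0, 0.6]
gripper_width: 50.3
```

```bash
python3 - <<'E'
from fit import *
o=observe();print(o['eef_pos'],o['ee_rot'],o['qd'])
b=snap('side','s2')
u,v=proj('side',[[521,-241,70]])[0].astype(int)
cv2.imwrite('pics/s2c.png',cv2.resize(b[v-50:v+35,u-40:u+45,::-1],None,fx=6,fy=6,interpolation=cv2.INTER_CUBIC))
print(u-40,v-50)
E
```

```text
[ 519.73470948 -240.51244457   54.98991536] [177.65509239  -0.65157651  45.2046362 ] [-0.01056329 -1.04188143  3.38891981  2.17380059 -0.04014974 -0.21569399]
147 129
```

View pics/s2c.png

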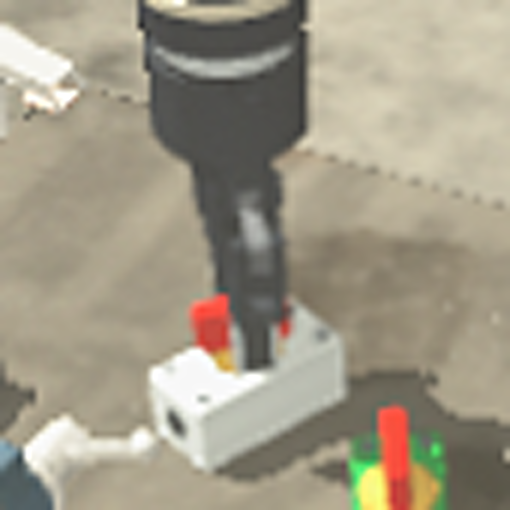

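The fingers straddle the wing. I'll raise slightly to keep the tips off the collar, then close.

Emit:
step_arm(
  moves=[
    [0.0015,-0.0015,0.004,0,0.03],
    [0,0,0,0,0.03],
    [0,0,0,0,0.005],
    [0,0,0,0,0.005],
    [0,0,0,0,0.005],
    [0,0,0,0,0.005],
  ],
  grip_force=60,
)

```text
time: 4.98
eef_pos: [526.0, -245.4, 66.1]
ee_rot: [177.1, -0.8, 45.2]
force: [1.4, -0.3, -3.3]
gripper_width: 10.4
```

Emit:
step_arm(
  moves=[
    [0,0,0,0,0.005],
  ],
)

```text
time: 5.07
eef_pos: [526.0, -245.4, 66.1]
ee_rot: [177.1, -0.8, 45.2]
force: [-0.2, -0.4, -2.3]
gripper_width: 10.6
```

```bash
python3 - <<'E'
from fit import *
b=snap('side','s3');a=snap('top','t3')
for n,cam,im in(('t3c','top',a),('s3c','side',b)):
    u,v=proj(cam,[[521,-241,70]])[0].astype(int)
    cv2.imwrite(f'pics/{n}.png',cv2.resize(im[v-50:v+35,u-40:u+45,::-1],None,fx=6,fy=6,interpolation=cv2.INTER_CUBIC))
E
```

```text
(no output)
```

View pics/s3c.png

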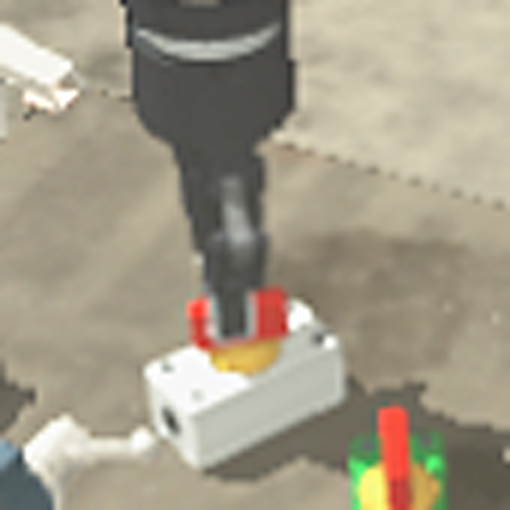

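View pics/t3c.png

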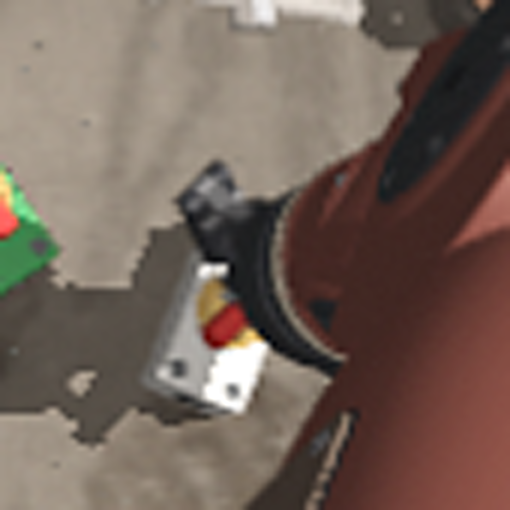

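The wing is gripped near its centre, and the force reading shows the weight is already carried. Next I'll lift over the green clamp's height and carry to the jig, turning about +42°.

Emit:
step_arm(
  moves=[
    [0,0,0.02,0,0.005],
    [0,0,0.03,0,0.005],
    [0,0,0.03,0,0.005],
    [0,0,0.02,0,0.005],
    [0,0,0.005,0,0.005],
    [0,0,0,0,0.005],
  ],
)

```text
time: 5.67
eef_pos: [522.6, -243.2, 171.9]
ee_rot: [177.6, -0.7, 45.2]
force: [-0.2, 0.7, -3.2]
gripper_width: 10.3
```

```bash
python3 - <<'E'
from fit import *
b=snap('side','s4');a=snap('top','t4')
for n,cam,im in(('t4c','top',a),('s4c','side',b)):
    u,v=proj(cam,[[521,-241,140]])[0].astype(int)
    u=max(u,40)
    cv2.imwrite(f'pics/{n}.png',cv2.resize(im[v-40:v+45,u-40:u+45,::-1],None,fx=6,fy=6,interpolation=cv2.INTER_CUBIC))
E
```

```text
(no output)
```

View pics/s4c.png

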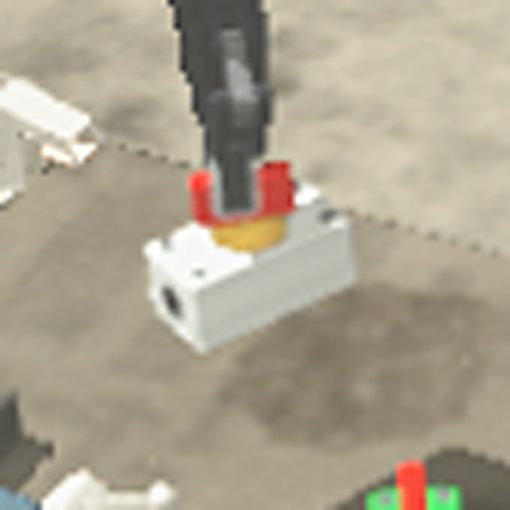

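View pics/t4c.png

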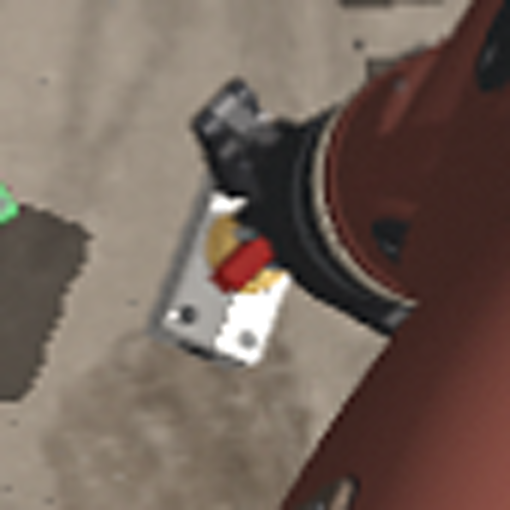

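The clamp is lifted and level, with the block still at about -19°. Carrying it to the jig.

Emit:
step_arm(
  moves=[
    [-0.0005,0.015,0.002,0.04,0.005],
    [-0.001,0.025,0.002,0.07,0.005],
    [-0.001,0.027,0.001,0.07,0.005],
    [-0.001,0.027,0,0.07,0.005],
    [-0.001,0.027,0,0.07,0.005],
    [-0.001,0.027,0,0.07,0.005],
    [-0.001,0.027,0,0.07,0.005],
    [-0.001,0.027,0,0.07,0.005],
    [-0.001,0.027,0,0.07,0.005],
    [-0.001,0.022,0,0.06,0.005],
    [-0.001,0.012,0,0.04,0.005],
    [0,0.003,0,0.01,0.005],
  ],
)

```text
time: 6.77
eef_pos: [495.5, 42.8, 156.3]
ee_rot: [179.4, -0.7, 88.6]
force: [-0.3, -0.7, -2.2]
gripper_width: 10.7
```

Emit:
step_arm(
  moves=[
    [0.012,-0.004,-0.01,0,0.005],
    [0.004,-0.002,-0.01,0,0.005],
    [0,0,0,0,0.005],
  ],
)

```text
time: 7.02
eef_pos: [509.1, 38.7, 132.9]
ee_rot: [179.7, -0.7, 88.9]
force: [-0.7, 0.5, -1.7]
gripper_width: 10.3
```

```bash
python3 - <<'E'
from fit import *
o=observe();print(o['eef_pos'],o['ee_rot'],o['qd'])
b=snap('side','s5');a=snap('top','t5')
for n,cam,im in(('t5c','top',a),('s5c','side',b)):
    u,v=proj(cam,[[510,37,60]])[0].astype(int)
    print(n,u-45,v-50)
    cv2.imwrite(f'pics/{n}.png',cv2.resize(im[v-50:v+40,u-45:u+45,::-1],None,fx=6,fy=6,interpolation=cv2.INTER_CUBIC))
E
```

```text
[509.05539132  38.6996691  132.86900654] [179.67669834  -0.72471389  88.89181263] [ 0.07999934 -0.13220428  0.32762616  0.90224969 -0.05552677  0.17203756]
t5c 195 146
s5c 227 159
```

View pics/s5c.png

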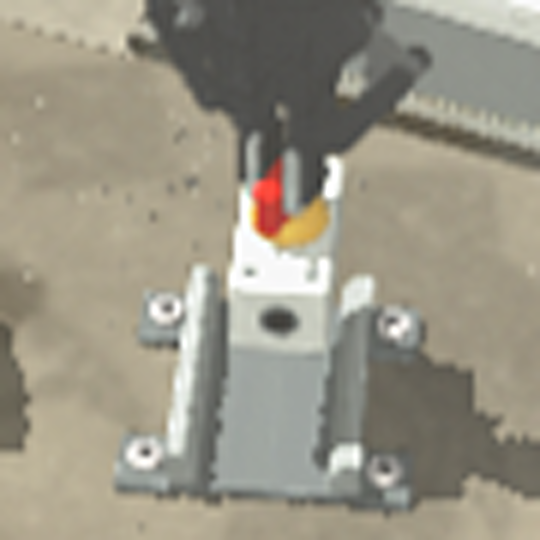

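View pics/t5c.png

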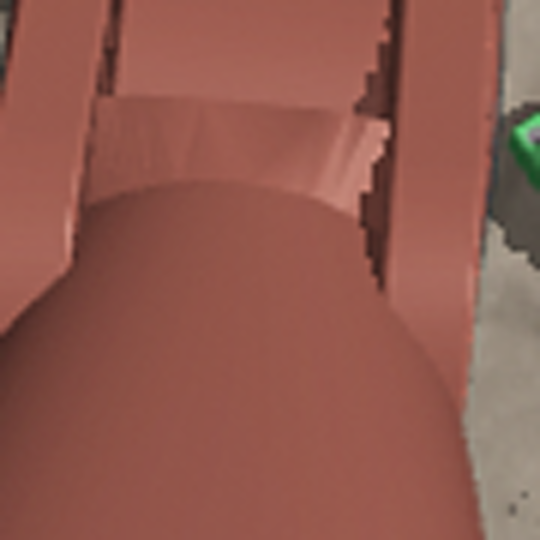

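```bash
cat > ff.py <<'E'
from fit import *
from scipy.optimize import least_squares
def corners(x,y,z,a):
    a=np.radians(a);c,s=np.cos(a),np.sin(a)
    return np.array([[x+c*45-s*w,y+s*45+c*w,z+h] for h in(0,40) for w in(-22,22)])
def ff(obs,x0,xy=None):
    f=lambda p:(proj('side',corners(*p))-obs).ravel()
    return least_squares(f,x0)
E
python3 - <<'E'
from ff import *
obs=np.array([[230,345],[328,352],[232,290],[332,290]])/6+[227,159]
r=ff(obs,[509,38,72,23]);print(r.x.round(1),r.fun.round(1))
for zz in(70,76,82): print(zz,((proj('side',corners(509,38.7,zz,23))-[227,159])*6).round())
E
```

```text
[468.1  20.7  30.5  25.4] [ 0.4  0.8 -0.2  0.2  0.2 -0.8 -0.4 -0.2]
70 [[223. 351.]
 [321. 357.]
 [223. 283.]
 [324. 290.]]
76 [[223. 341.]
 [322. 347.]
 [224. 273.]
 [325. 279.]]
82 [[223. 331.]
 [322. 337.]
 [224. 263.]
 [325. 269.]]
```

```bash
python3 - <<'E'
from ff import *
obs=np.array([[167,309],[397,325],[145,453],[386,470]])/6+[227,159]
P=ray('side',obs,9)[:,:2];print(P.round(1),P.mean(0).round(1))
d=(P[2]-P[0]+P[3]-P[1]);print(np.degrees(np.arctan2(d[1],d[0])))
d=(P[1]-P[0]+P[3]-P[2]);print(np.degrees(np.arctan2(d[1],d[0])))
im=cv2.imread('pics/s5.png')
big=cv2.resize(im[159:249,227:317],None,fx=8,fy=8,interpolation=cv2.INTER_CUBIC)[:600]
def line(A,B,col):
    a,b=((proj('side',[A,B])-[227,159]+.5)*8).astype(int); cv2.line(big,tuple(map(int,a)),tuple(map(int,b)),col,1)
a=np.radians(23);c,s=np.cos(a),np.sin(a)
T=lambda x,y,z:[510.5+c*x-s*y,37+s*x+c*y,z]
for y in(-30,30): line(T(-65,y,6),T(65,y,6),(0,255,255))
for y in(-36,36): line(T(-65,y,26),T(65,y,26),(255,255,0))
C=corners(509,38.7,72,23)
for i,j in((0,1),(2,3),(0,2),(1,3)): line(C[i],C[j],(0,0,255))
cv2.imwrite('pics/s5o.png',big)
E
```

```text
[[486.7 -32. ]
 [443.9  71.4]
 [578.5   6.6]
 [535.8 108.9]] [511.2  38.7]
22.50986176833091
112.54750398509867
```

View pics/s5o.png

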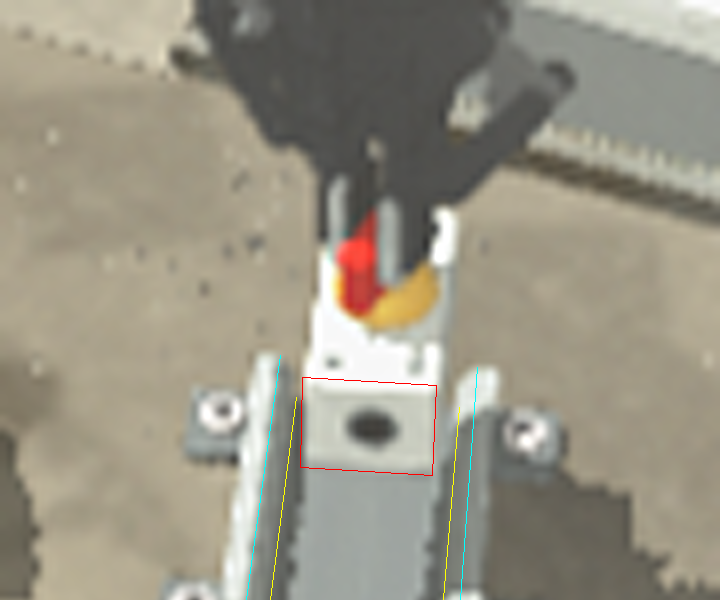

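The clamp sits above the channel, aligned with the rails and centred to within about 2 mm; its underside is about 60 mm below the TCP. Lowering.

Emit:
step_arm(
  moves=[
    [0,0,-0.018,0,0.005],
    [0,0,-0.018,0,0.005],
    [0,0,-0.01,0,0.005],
    [0,0,0,0,0.005],
  ],
)

```text
time: 7.45
eef_pos: [509.1, 36.8, 88.3]
ee_rot: [179.5, -0.7, 88.6]
force: [-0.4, -0.1, -3.8]
gripper_width: 10.3
```

Emit:
step_arm(
  moves=[
    [0.001,0.001,-0.012,0,0.005],
    [0,0,-0.006,0,0.005],
    [0,0,0,0,0.005],
  ],
)

```text
time: 7.7
eef_pos: [510.1, 36.9, 72.0]
ee_rot: [179.4, -0.7, 88.5]
force: [0.9, 1.5, 1.9]
gripper_width: 10.5
```

```bash
python3 - <<'E'
from ff import *
o=observe();print(o['eef_pos'],o['force'],o['torque'])
snap('side','s6')
im=cv2.imread('pics/s6.png')
big=cv2.resize(im[169:249,227:317],None,fx=7,fy=7,interpolation=cv2.INTER_CUBIC)
def line(A,B,col):
    a,b=((proj('side',[A,B])-[227,169]+.5)*7).astype(int); cv2.line(big,tuple(map(int,a)),tuple(map(int,b)),col,1)
C=corners(510.1,36.9,6,23)
for i,j in((0,1),(2,3),(0,2),(1,3)): line(C[i],C[j],(0,0,255))
cv2.imwrite('pics/s6o.png',big)
E
```

```text
[510.13830963  36.89099913  71.96282958] [0.85723388 1.45515902 1.87321001] [ 0.30788062 -0.31104538  0.09307044]
```

View pics/s6o.png

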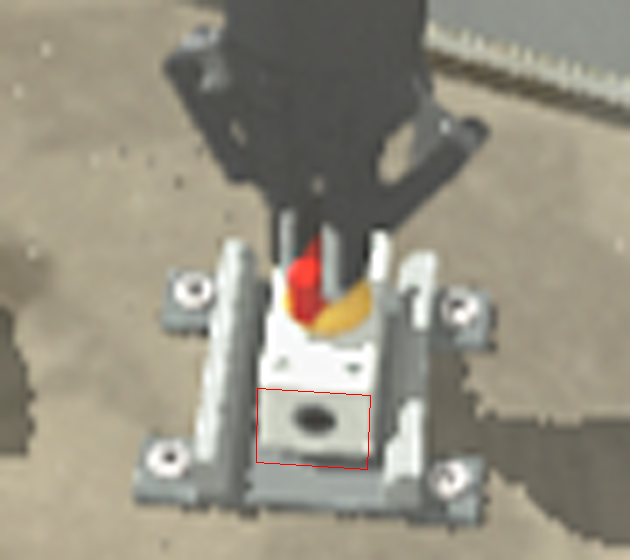

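Emit:
step_arm(
  moves=[
    [0,0,-0.004,0,0.005],
    [0,0,0,0,0.005],
  ],
)

```text
time: 7.92
eef_pos: [510.6, 36.9, 72.2]
ee_rot: [179.3, -0.8, 88.5]
force: [1.9, -0.1, -1.3]
gripper_width: 10.9
```

Emit:
step_arm(
  moves=[
    [0,0,-0.008,0,0.005],
    [0,0,-0.002,0,0.005],
  ],
)

```text
time: 8.08
eef_pos: [512.2, 36.9, 69.3]
ee_rot: [179.0, -0.8, 88.5]
force: [-3.1, 0.3, 5.4]
gripper_width: 10.1
```

Emit:
step_arm(
  moves=[
    [-0.002,0,-0.005,0,0.005],
    [-0.001,0,-0.002,0,0.005],
  ],
)

```text
time: 8.25
eef_pos: [512.0, 36.9, 69.0]
ee_rot: [178.5, -0.8, 88.5]
force: [-2.2, 0.2, 4.4]
gripper_width: 10.4
```

```bash
python3 - <<'E'
from ff import *
o=observe();print(o['eef_pos'],o['force'],o['torque'])
snap('side','s7')
im=cv2.imread('pics/s7.png')
big=cv2.resize(im[169:249,227:317],None,fx=7,fy=7,interpolation=cv2.INTER_CUBIC)
cv2.imwrite('pics/s7o.png',big)
E
```

```text
[512.02561738  36.88154142  69.04771587] [-2.16127788  0.23151647  4.43368826] [0.10284276 0.44570693 0.01288153]
```

View pics/s7o.png

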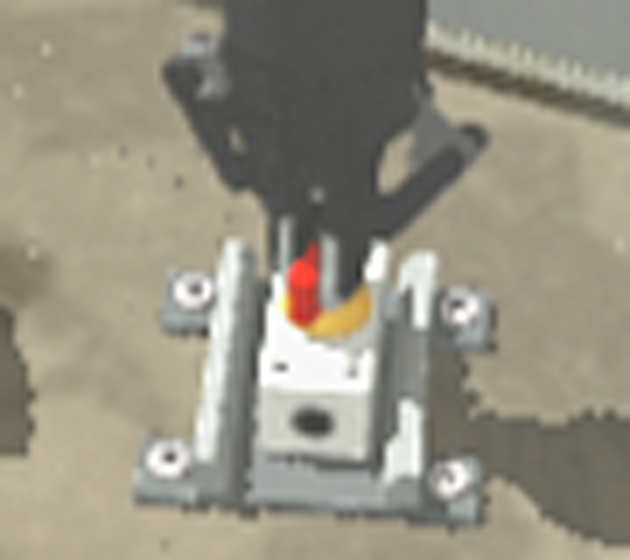

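The block is down on the floor between the rails and the reading shows contact. Now turning clockwise.

Emit:
step_arm(
  moves=[
    [0,0,-0.001,-0.06,0.005],
    [0,0,-0.001,-0.1,0.005],
    [0,0,-0.001,-0.1,0.005],
    [0,0,-0.001,-0.1,0.005],
  ],
  grip_force=80,
)

```text
time: 8.63
eef_pos: [514.0, 34.7, 69.3]
ee_rot: [178.1, -0.7, 67.1]
force: [0.4, -3.4, -1.9]
gripper_width: 10.2
```

Emit:
step_arm(
  moves=[
    [-0.003,0.002,-0.003,-0.1,0.005],
    [-0.001,0.001,-0.003,-0.1,0.005],
    [0,0,-0.002,-0.1,0.005],
    [0,0,-0.002,-0.08,0.005],
  ],
)

```text
time: 8.97
eef_pos: [512.6, 32.3, 68.8]
ee_rot: [177.3, -0.4, 44.0]
force: [-8.8, 0.2, 18.4]
gripper_width: 9.9
```

```bash
python3 - <<'E'
from ff import *
o=observe();print(o['eef_pos'],o['force'],o['torque'])
snap('side','s8')
im=cv2.imread('pics/s8.png')
big=cv2.resize(im[169:249,227:317],None,fx=7,fy=7,interpolation=cv2.INTER_CUBIC)
cv2.imwrite('pics/s8o.png',big)
E
```

```text
[512.5834271   32.32098743  68.76497131] [-8.79943367  0.23959984 18.4381843 ] [0.20615113 1.76520135 0.15401687]
```

View pics/s8o.png

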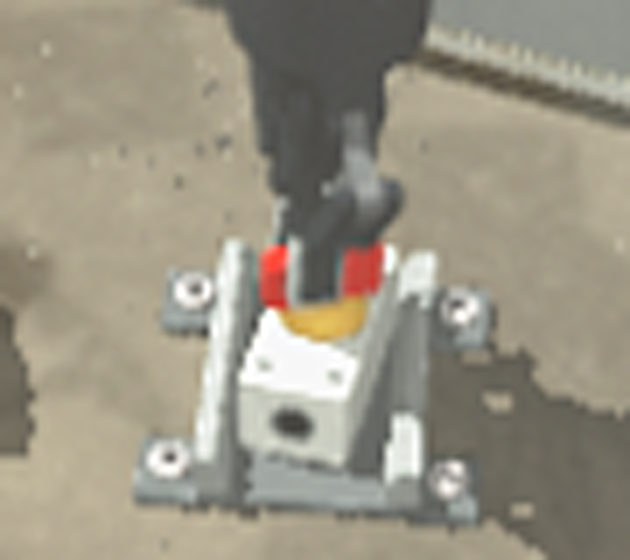

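The block has turned to the rails and is held, so the wing is turning now. I'll ease the down force and keep going to the stop.

Emit:
step_arm(
  moves=[
    [-0.001,0.003,0.002,-0.1,0.005],
    [0,0.002,0,-0.1,0.005],
    [0,0.001,-0.001,-0.1,0.005],
  ],
)

```text
time: 9.27
eef_pos: [512.5, 35.6, 72.9]
ee_rot: [176.9, -0.4, 25.8]
force: [-0.3, -3.4, -3.2]
gripper_width: 10.3
```

Emit:
step_arm(
  moves=[
    [0,0,-0.006,-0.05,0.005],
    [0,0,-0.003,-0.08,0.005],
    [0,0,-0.002,-0.06,0.005],
  ],
)

```text
time: 9.52
eef_pos: [513.0, 33.5, 68.8]
ee_rot: [176.6, -0.5, 14.2]
force: [-10.2, 2.2, 15.9]
gripper_width: 10.5
```

```bash
python3 - <<'E'
from ff import *
o=observe();print(o['eef_pos'],o['force'],o['torque'])
snap('side','s9')
im=cv2.imread('pics/s9.png')
big=cv2.resize(im[169:249,227:317],None,fx=7,fy=7,interpolation=cv2.INTER_CUBIC)
cv2.imwrite('pics/s9o.png',big)
E
```

```text
[513.03535795  33.53676545  68.82240121] [-10.20309396   2.23218369  15.91838441] [0.96879492 2.0695216  0.21904286]
```

View pics/s9o.png

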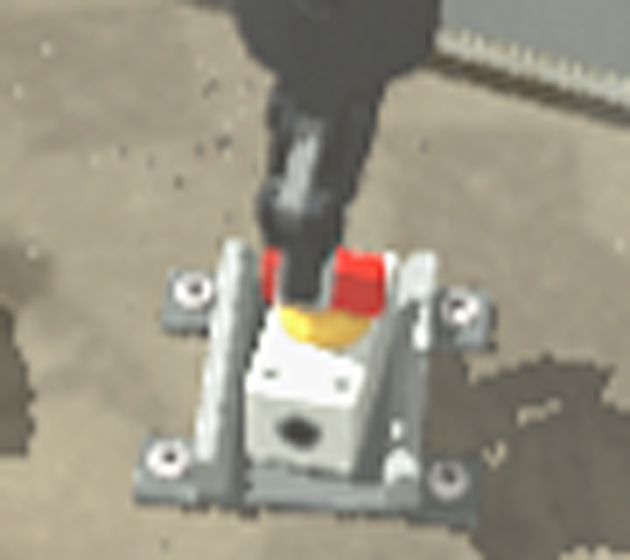

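Emit:
step_arm(
  moves=[
    [0,0,0,-0.05,0.005],
    [0,0,0,-0.04,0.005],
  ],
)

```text
time: 9.73
eef_pos: [512.8, 32.8, 70.8]
ee_rot: [176.5, -0.5, 8.7]
force: [2.1, -1.3, -14.6]
gripper_width: 10.0
```

```bash
python3 -c "
from station import *
o=observe();print(o['eef_pos'],o['ee_rot'],o['force'],o['torque'])"
```

```text
[512.83980969  32.78623218  70.78479077] [176.45292688  -0.54270262   8.68500689] [  2.07961559  -1.33349899 -14.56818316] [-0.22337111 -0.28849889  1.11852247]
```

The moment about z rose to 1.1 N m, so the wing is at its stop. Now I'll relieve it and turn back a little, so that block and wing together straighten along the rails.

Emit:
step_arm(
  moves=[
    [0,0.001,0,0.05,0.005],
    [-0.001,0.001,0,0.05,0.005],
  ],
)

```text
time: 9.9
eef_pos: [512.3, 33.9, 71.7]
ee_rot: [176.4, -0.6, 14.3]
force: [0.2, 0.5, -2.6]
gripper_width: 10.1
```

```bash
python3 - <<'E'
from ff import *
o=observe();print(o['eef_pos'],o['ee_rot'],o['force'],o['torque'])
snap('side','s10')
im=cv2.imread('pics/s10.png')
big=cv2.resize(im[169:249,227:317],None,fx=7,fy=7,interpolation=cv2.INTER_CUBIC)
cv2.imwrite('pics/s10o.png',big)
E
```

```text
[512.34368258  33.85740385  71.66703675] [176.35354788  -0.5836543   14.32439121] [ 0.1591714   0.54884936 -2.57807285] [0.06715281 0.05930574 0.05810905]
```

View pics/s10o.png

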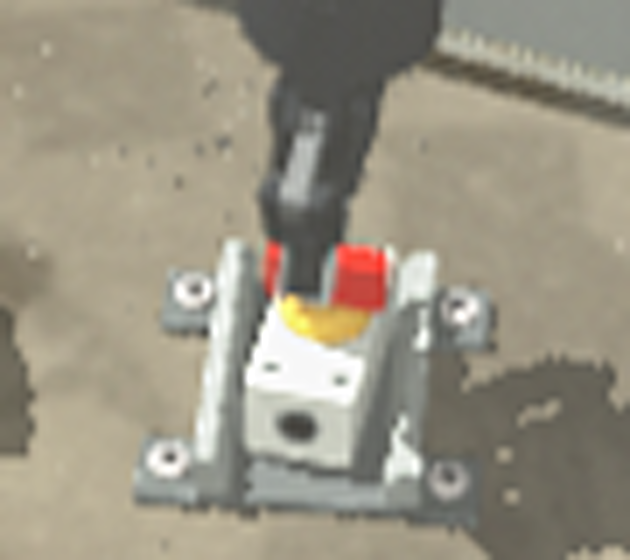

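Emit:
step_arm(
  moves=[
    [-0.001,0.002,0,0.07,0.005],
    [-0.001,0.001,0,0.06,0.005],
    [0,0,-0.001,0.01,0.005],
  ],
)

```text
time: 10.2
eef_pos: [510.4, 36.7, 72.1]
ee_rot: [176.3, -0.6, 22.7]
force: [0.2, 0.2, -2.5]
gripper_width: 10.0
```

```bash
python3 - <<'E'
from ff import *
o=observe();print(o['eef_pos'],o['ee_rot'],o['force'],o['torque'])
snap('side','s11')
im=cv2.imread('pics/s11.png')
big=cv2.resize(im[169:249,227:317],None,fx=7,fy=7,interpolation=cv2.INTER_CUBIC)
cv2.imwrite('pics/s11o.png',big)
E
```

```text
[510.38332559  36.69457021  72.06179127] [176.33375913  -0.64634652  22.68000566] [ 0.1785365   0.20164376 -2.4988045 ] [ 0.09449339  0.01192684 -0.01968051]
```

View pics/s11o.png

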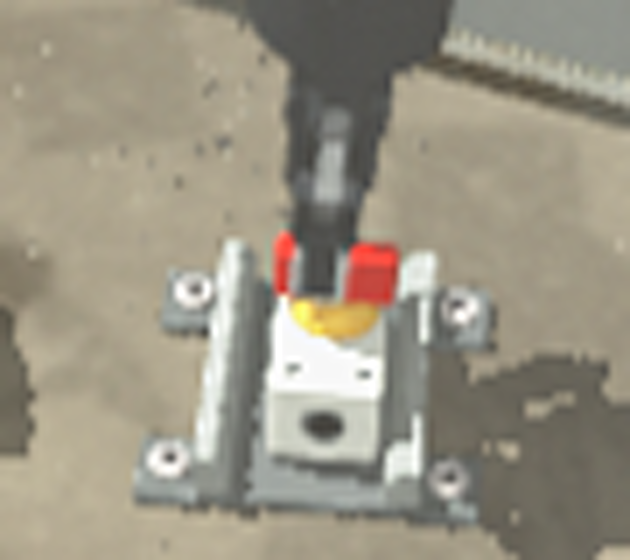

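Block is now straight along the rails and centred, hanging about 3 mm up. Lowering to contact.

Emit:
step_arm(
  moves=[
    [0,0,-0.005,0,0.005],
    [0,0,-0.003,0,0.005],
  ],
)

```text
time: 10.42
eef_pos: [512.2, 34.9, 67.9]
ee_rot: [176.0, -0.8, 22.3]
force: [-24.8, 1.3, 69.9]
gripper_width: 10.3
```

Contact came harder than intended (70 N, limit 120). Easing off before release.

Emit:
step_arm(
  moves=[
    [-0.001,0.001,0.001,0,0.005],
  ],
)

```text
time: 10.5
eef_pos: [511.4, 35.6, 70.0]
ee_rot: [176.0, -0.8, 22.1]
force: [-0.7, 0.8, -2.9]
gripper_width: 10.1
```

```bash
python3 - <<'E'
from ff import *
o=observe();print(o['eef_pos'],o['ee_rot'],o['force'],o['torque'])
snap('side','s12')
im=cv2.imread('pics/s12.png')
big=cv2.resize(im[169:249,227:317],None,fx=7,fy=7,interpolation=cv2.INTER_CUBIC)
cv2.imwrite('pics/s12o.png',big)
E
```

```text
[511.44167371  35.55000863  69.98104607] [175.97784299  -0.83909974  22.1366632 ] [-0.65346432  0.75317264 -2.94002758] [ 0.07814109  0.08023885 -0.0042541 ]
```

View pics/s12o.png

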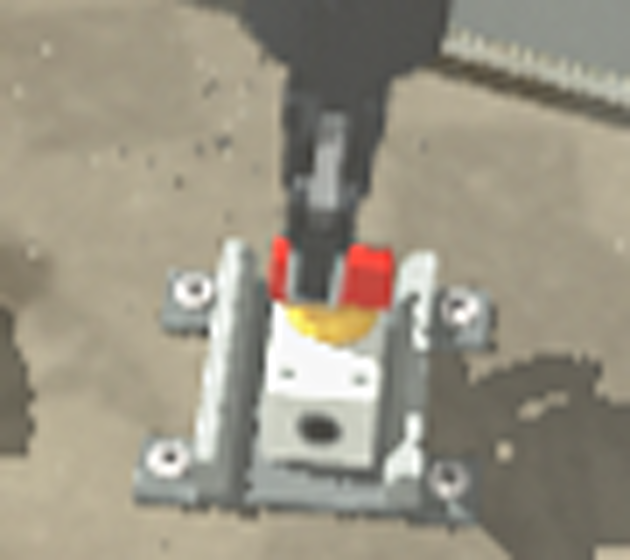

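Emit:
step_arm(
  moves=[
    [0,0,-0.003,0,0.005],
    [0,0,0,0,0.03],
    [0,0,0,0,0.04],
    [0,0,0,0,0.045],
  ],
)

```text
time: 10.88
eef_pos: [514.0, 34.8, 68.0]
ee_rot: [175.8, -1.1, 21.7]
force: [-0.1, 0.4, 0.5]
gripper_width: 44.7
```

Released. Raising straight up and moving clear so the cameras can see it.

Emit:
step_arm(
  moves=[
    [0,0,0.01,0,0.045],
    [0,0,0.02,0,0.045],
    [0,0,0.03,0,0.045],
    [0,0,0.03,0,0.045],
    [0,0,0.03,0,0.045],
    [0,-0.02,0.02,0,0.045],
    [0,-0.035,0,0,0.045],
    [0,-0.035,0,0,0.045],
    [0,-0.035,0,0,0.045],
    [0,-0.035,0,0,0.045],
    [0,-0.035,0,0,0.045],
    [0,-0.02,0,0,0.045],
    [0,-0.01,0,0,0.045],
    [0,0,0,0,0.045],
  ],
)

```text
time: 12.05
eef_pos: [511.4, -199.5, 222.2]
ee_rot: [175.6, -1.2, 21.6]
force: [-0.4, 0.0, 0.3]
gripper_width: 44.8
```

```bash
python3 - <<'E'
from ff import *
o=observe();print(o['eef_pos'],o['ee_rot'])
b=snap('side','s13');a=snap('top','t13')
for n,cam,im in(('t13c','top',a),('s13c','side',b)):
    u,v=proj(cam,[[510,37,40]])[0].astype(int)
    cv2.imwrite(f'pics/{n}.png',cv2.resize(im[v-40:v+40,u-45:u+45,::-1],None,fx=7,fy=7,interpolation=cv2.INTER_CUBIC))
print(fit(510.5,37,23,-67,z=6))
print(fit(510.5,37,23,-67,z=6,cams=('side',)))
E
```

```text
[ 511.38832892 -199.54801103  222.18445432] [175.62344225  -1.23208906  21.64036279]
reds {'top': (np.float32(78.0), np.float32(466.0)), 'side': (np.float32(140.0), np.float32(506.0))}
(array([510.8,  40.4,  22.3, -68.6]), np.float64(0.831))
reds {'side': (np.float32(140.0), np.float32(486.0))}
(array([509.6,  39. ,  23.5, -65.3]), np.float64(0.43))
```

View pics/s13c.png

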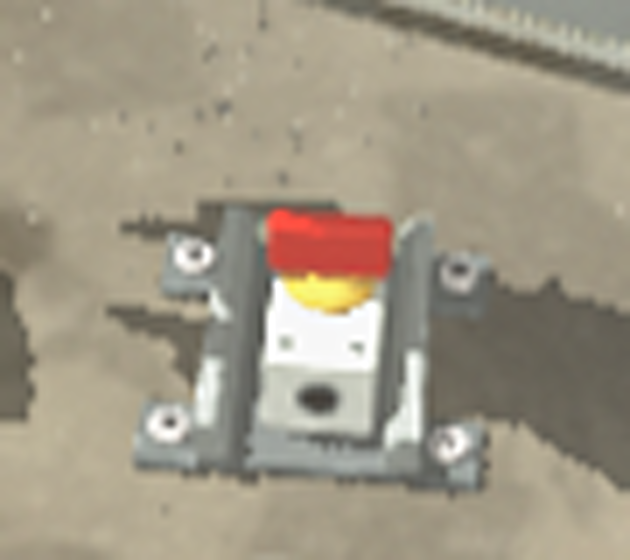

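View pics/t13c.png

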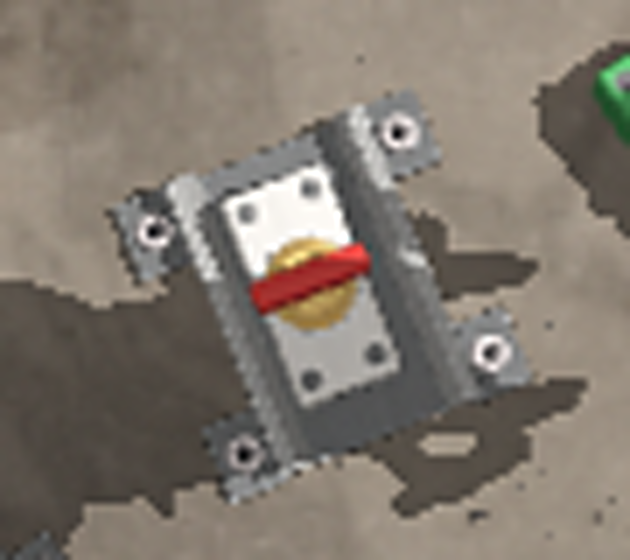

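The top view shows the block centred along the rails with the wing square across it. Fits give 90.9° from both views and 88.8° from the side alone. The block lies on the floor and the arm is clear, so I'm handing in.

```bash
python3 -c "
from station import *
print(job_done())"
```

```text
the job is handed in; nothing more can be done
None
```

The red-winged clamp is in the large jig, lying along the rails, with its wing turned clockwise to the stop and let go. I handed the job in at about 12.5 s; it reports no verdict.

- **How it went:** I lifted the clamp by its wing and set it between the rails. I turned the wing until the moment about z jumped to about 1.1 N m, which I took as the stop. I then turned wing and block back together to straighten the block, lowered it and released it.
- **Last checks:** Model fits put the clamp centre within about 4 mm of the jig centre, which is about (510.5, 37). The block lies at about 22–23.5° and the rails at about 23°. The wing stands at about 91° to the block from both views and 89° from the side view alone, which agree within the measuring error. The block looks flat on the floor, the gripper is well clear, and I never moved towards the blue or green clamp.
- **What was not clean:**
  - The arm drifts by a few mm per row, so the clamp was lifted a few mm off the jig floor during part of the turning and again for the straightening.
  - The final lowering touched the floor with a brief 70 N at the wrist (limit 120 N), which I eased before releasing.
  - The tool's tilt grew to about 4°, with no visible effect on the clamp.

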